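# Clear the pile on the optician's bench

## Task

A pile stands on the optician's bench: a spectacle case with a lens box and a screw tin side by side on it, and a loupe on top of one of them. Take it apart from the top and put each thing away in the white tray of its own shape, lying flat inside the rim and right way up: first the loupe in the small round tray, then the box in the square tray and the tin in the larger round tray (in either order), and last the case in the long tray. Do not tip anything over, leave the case where it is until the box and the tin are in their trays, and do not disturb the bottle or the spectacles standing by.

Things in the scene. Friction and masses are not known exactly. Their poses are not given: they have to be found in the camera images.
- case: Hard spectacle case, grey with a dark seam, closed: a block 160 mm along its x, 60 mm along its y, 32 mm high, edges rounded by 5 mm, about 0.16 kg. It lies flat on the bench at the foot of the pile. Origin at the centre of its underside, z up. The box and the tin rest on it with their centres about 42 mm from its centre on either side along its x; which is at which end varies.
- box: Square cardboard lens box with a paper patch on top, 58 x 58 mm, 22 mm high, about 0.06 kg, sides along its x and y. Rigid. Lies flat on the case, sides nearly parallel to the case's (within 0.12 rad). Origin at the centre of its underside, z up.
- tin: Round, closed aluminium screw tin, 56 mm in diameter, 22 mm high, about 0.09 kg. Lies flat on the case. Origin at the centre of its underside, z up; its yaw means nothing.
- loupe: Black eye loupe standing upright on top of the box or the tin: a cylinder 36 mm in diameter up to 23 mm above its underside, then 29 mm in diameter up to its top at 32 mm, about 0.03 kg. Origin at the centre of its underside, z up; its yaw means nothing.
- tray_long: Long tray for the case, 186 mm along its x and 86 mm along its y outside, 178 x 78 mm inside. Fixed to the bench. White, floor 4 mm thick, rim 4 mm thick with its top 9 mm above the bench (5 mm above the tray's floor). Origin at the centre of its underside, z up, bench at z = 0. 
- tray_square: Square tray for the box, 84 x 84 mm outside, 76 x 76 mm inside, sides along its x and y. Fixed to the bench. White, floor 4 mm thick, rim 4 mm thick with its top 9 mm above the bench (5 mm above the tray's floor). Origin at the centre of its underside, z up, bench at z = 0. 
- tray_round: Larger round tray for the tin, 82 mm in diameter outside, 74 mm inside. Fixed to the bench. White, floor 4 mm thick, rim 4 mm thick with its top 9 mm above the bench (5 mm above the tray's floor). Origin at the centre of its underside, z up, bench at z = 0. 
- tray_small: Small round tray for the loupe, 62 mm in diameter outside, 54 mm inside. Fixed to the bench. White, floor 4 mm thick, rim 4 mm thick with its top 9 mm above the bench (5 mm above the tray's floor). Origin at the centre of its underside, z up, bench at z = 0. 
- bottle: Bystander: loose amber oil bottle with a red spout, 58 mm in diameter, 128 mm high, standing on the bench beyond the work. Origin at the centre of its underside. Not to be disturbed.
- spectacles: Bystander: loose folded spectacles standing on their rims beyond the work, 136 mm wide along their y, about 20 mm deep, 47 mm high. Origin under the middle of the front, at bench height. Not to be disturbed.
There are look-alikes about, which are no part of the job. Several things have the shape of the case; the one meant has the colours described above. What is shaped like the tray_square but black or red is not meant.

How it is judged:
On the way, in this order (a step that is already met when the one before it is completed fails the run):
1. the loupe is in the small round tray (horizontal distance between loupe and tray_small below 0.015 m and z of loupe in the frame of tray_small between 0.001 and 0.0065 m and angle between loupe's own z axis and vertical below 0.05 rad), for 0.2 s.
2. the box is in the square tray and the tin in the larger round tray, with the loupe still in its own (all of step 1 and horizontal distance between box and tray_square below 0.015 m and z of box in the frame of tray_square between 0.001 and 0.0065 m and angle between each of box, tin's own z axis and vertical below 0.05 rad and horizontal distance between tin and tray_round below 0.015 m and z of tin in the frame of tray_round between 0.001 and 0.0065 m), for 0.2 s.
At the end, for the whole second after the job is handed in: Loupe, box, tin and case each lie flat (within 0.05 rad) and right way up on the floor of the small round, square, larger round and long tray (origin less than 6.5 mm above the tray's, within 15 mm of its centre), released and at rest (all of step 2 and horizontal distance between case and tray_long below 0.015 m and z of case in the frame of tray_long between 0.001 and 0.0065 m and angle between case's own z axis and vertical below 0.05 rad and linear speed of each of loupe, box, tin, case below 0.02 m/s); the robot touches nothing.
It fails at once if the loupe, box, tin or case is tipped over (more than 0.7 rad) (angle between any of loupe, box, tin, case's own z axis and vertical above 0.7 rad).
It fails at once if the case is shifted more than 40 mm before the box and the tin are both in their trays (distance of case from where it was at the start of the episode above 0.04 m and not ((horizontal distance between box and tray_square below 0.015 m and z of box in the frame of tray_square between 0.001 and 0.0065 m and angle between box's own z axis and vertical below 0.05 rad) and (horizontal distance between tin and tray_round below 0.015 m and z of tin in the frame of tray_round between 0.001 and 0.0065 m and angle between tin's own z axis and vertical below 0.05 rad))).
It fails at once if the bottle or the spectacles are shifted more than 30 mm (distance of any of bottle, spectacles from where it was at the start of the episode above 0.03 m).
It also fails if it takes over 120 s, if anything falls off the work surface, if the arm or the gripper's body presses on something with over 40 N, if the wrist force passes 120 N, or if a joint passes its speed limit or range.

## Robot

A 6-joint arm with a two-finger parallel gripper is mounted at the origin on the work surface. World frame = base frame: x ahead of the robot, y to its left, z up, the work surface at z = 0. Lengths are in m, angles in rad, forces in N, time in s.
With the tool pointing down it reaches from about 0.35 to 0.975 m from the base axis. Payload 7.1 kg.
Tool frame: the origin (TCP) lies at the very end of the fingers, on their centre line; the grasp point (between the pads) lies 19 mm behind it; z points along the fingers, y is the line along which they close (so a half turn about z gives the same grasp; the last joint's range is limited). The gripper opens to 88 mm and grips with 3 to 60 N. Pads are 20 mm wide; open, the fingers measure 115 mm over their backs; the gripper's body (75 mm by 178 mm) begins 61 mm behind the grasp point.
Start: joints at [-1.22, 0.423, 1.63, -0, 1.089, -0.019], TCP at [0.226, -0.583, 0.223] pointing down, gripper open.
Joint ranges: [-3, 3], [-0.9, 2.11], [0.09, 2.58], [-1.31, 4.45], [0.11, 2.69], [-2.54, 2.54]. Speed limits (rad/s): [2.39, 2.39, 3.01, 3.14, 3.14, 3.14].

## Interface

Orientations are given as a rotation vector (axis times angle).
In Python, from cell import readout, viewer, ticket gives the robot as it stands.
- The arm moves only by the tool play_rows, never from a script. Its argument "targets" is one flat list of numbers, 5 for each row, row after row: the closure, from -1 (fully open) to 1 (shut), then the shift along the world's x, y, z in m, then the turn about the world's z in degrees. In form: [claw, tx, ty, tz, turn, claw, tx, ty, tz, turn, ...]. A call has 1 to 5 rows; each row is the pose to reach, as a shift and turn from the pose commanded when the call began; what a row does not reach only later rows make up. A row lasts 1/10 s, in which the tool goes at most 50 mm and 8.59 degrees, less where a joint would pass 70% of its speed; a pose out of reach is approached as far as the arm can. A call with a gripper value outside its range is refused whole. The fingers move at their own pace and stop on an object; "grip_force" is the grip in N (left out, the last holds). Time passes only in rows, so rows that repeat a pose let the fingers close. It gives the time, the measured TCP pose, the force, the opening and the grip force at its end, in the units of the state.
- readout.get_obs(): the state, without advancing time (a new reading comes with each control period).
- viewer.camera(name): name is "scene" or "top"; returns a dict with "frame" (400x640x3 uint8, red, green, blue), "mtx" (3x3 intrinsics, pixels), "position" and "rotation" of the camera in the world. Camera axes: x right, y up, looking along -z (the intrinsics and any distortion apply to the point x, -y, -z); pixel columns grow to the right and rows downward; lengths in m; the calibration is good to about 2 mm. A picture is of the moment at which its call begins. There is no depth.
- ticket.hand_in(): hands the job in; it is judged then, once.
The state is a dict: "t": time; "qpos": joint angles; "qd": joint speeds; "effort": joint torques, N m; "position": TCP position; "ee_rot": TCP orientation; "contact_force": force on the tool from outside, world axes, zero at the start; "torque": the same for the moment, N m; "opening": finger opening in m; "gripper_force": force on a finger pad.
Only numpy, scipy, OpenCV 4.12 (cv2) and the standard library are available. Lean on these libraries where they do the work, as an engineer would, in place of code of your own. Each camera call takes 0.05 s, during which the arm holds its last target. There are 200 camera calls.

## Working session

There is one attempt and no reset: what is moved stays moved. The work goes in short steps, Python scripts to look and compute and a tool call to move; the robot and the scene stay as the last step left them, time stands still between calls to the robot, and variables do not carry over. Pictures are saved under pics/ and viewed, at most 14 in all, crops included, and the job is handed in when it is done.

Besides the shell and the picture viewer there is one more tool, called by a JSON object that holds its "fn" and its "kwargs", one argument or row to a line. play_rows: Moves the arm, as the interface text tells. Its arguments: {"type":"object","properties":{"targets":{"type":"array"},"grip_force":{"type":"number"}},"required":["targets"]}

```bash
mkdir -p pics
cat > h.py <<'E'
import numpy as np, cv2
from cell import readout, viewer, ticket
def shot(n,name):
    c=viewer.camera(n); cv2.imwrite(f'pics/{name}.png',c['frame'][:,:,::-1]); np.savez(f'pics/{name}.npz',**c); return c
def load(name): return dict(np.load(f'pics/{name}.npz'))
def ray(c,uv):
    uv=np.atleast_2d(np.array(uv,float)); K=c['mtx']
    p=cv2.undistortPoints(uv[:,None],K,c.get('dist',None) if 'dist' in c else None)[:,0]
    d=np.c_[p[:,0],-p[:,1],-np.ones(len(p))]@np.array(c['rotation']).T
    return np.array(c['position']),d
def onplane(c,uv,z):
    o,d=ray(c,uv); return o+d*((z-o[2])/d[:,2])[:,None]
E
python3 - <<'E'
from h import *
for n in('scene','top'):
    c=shot(n,n+'0'); print({k:(v if k!='frame' else v.shape) for k,v in c.items()})
o=readout.get_obs(); print(o)
E
```

```text
{'frame': (400, 640, 3), 'mtx': array([[486.1793568 ,   0.        , 319.40398525],
       [  0.        , 486.1793568 , 194.39371922],
       [  0.        ,   0.        ,   1.        ]]), 'position': array([1.46821252, 0.53667935, 0.77140443]), 'rotation': array([0.58198186, 1.06436497, 1.92714917])}
{'frame': (400, 640, 3), 'mtx': array([[410.24028235,   0.        , 329.90794271],
       [  0.        , 410.24028235, 196.25151836],
       [  0.        ,   0.        ,   1.        ]]), 'position': array([ 0.39531053, -0.06772436,  1.34512939]), 'rotation': array([ 0.05213129, -0.08398807, -1.56855272])}
{'t': 0.1, 'qpos': array([-1.21999598e+00,  4.23743149e-01,  1.63059558e+00,  2.14002297e-05,
        1.08858802e+00, -1.90108195e-02]), 'qd': array([ 8.02372473e-04, -2.03456438e-03, -2.46228797e-03, -4.29077866e-04,
       -4.78987048e-05, -1.16295098e-03]), 'effort': array([-8.72647906e-04, -5.45613599e+01, -2.74327523e+01,  6.44619204e-02,
        1.88183994e-02, -2.61516522e-05]), 'position': array([ 0.22575435, -0.58227809,  0.22199978]), 'ee_rot': array([-3.08674628e+00, -5.77335689e-01,  3.16559697e-04]), 'contact_force': array([-0.17535852, -0.42242551,  0.05092134]), 'torque': array([-0.05375447, -0.01383414,  0.03330269]), 'gripper_force': 0.0, 'opening': 0.08806406759053086}
```

View pics/scene0.png

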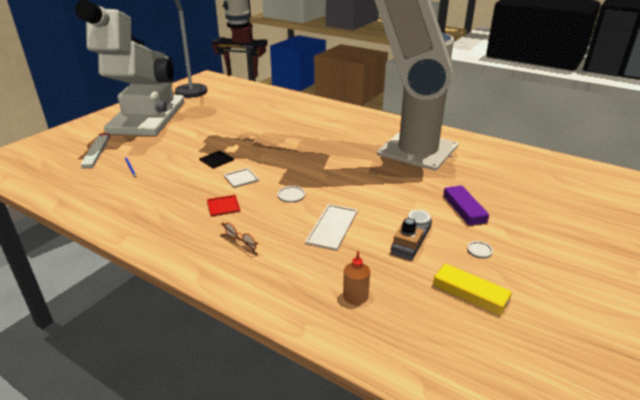

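View pics/top0.png

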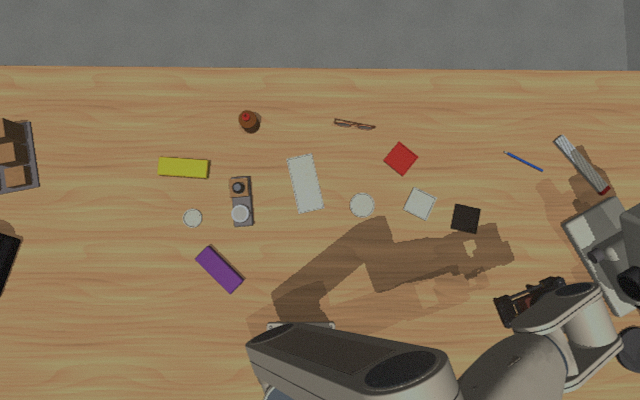

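Both views show these candidates (top-view pixels):
- **Case:** grey under the pile (241,201), yellow (184,167) or purple (219,269). I choose grey.
- **Square tray:** white (420,203), red (401,158) or black (465,218). I choose white.
- **Round trays:** large (362,204) and small (193,217).
- **Long tray:** (305,183).
- **Pile:** the loupe (238,187) stands on the box, and the tin is at (241,213).

Next I check the choice in a close crop and measure.

```bash
sed -i "s/np.array(c\['rotation'\]).T/cv2.Rodrigues(np.array(c['rotation']))[0].T/" h.py
cat >> h.py <<'E'
def white(c,uv,r=60):
    """contour of the white blob around a pixel"""
    hsv=cv2.cvtColor(c['frame'],cv2.COLOR_RGB2HSV)
    m=((hsv[:,:,1]<70)&(hsv[:,:,2]>120)).astype('u1')
    cs,_=cv2.findContours(m,cv2.RETR_EXTERNAL,cv2.CHAIN_APPROX_NONE)
    return [k for k in cs if cv2.pointPolygonTest(k,uv,False)>=0][0][:,0]
E
python3 - <<'E'
from h import *
T,S=load('top0'),load('scene0')
pts={'long':((305,183),(331,228)),'square':((420,203),(241,178)),'round':((362,204),(291,195)),'small':((193,217),(480,250))}
for n,(a,b) in pts.items():
    for c,p in((T,a),(S,b)):
        try: k=white(c,p)
        except IndexError: print(n,'none'); continue
        P=onplane(c,k,0.008)[:,:2].astype('f4')*1000
        (x,y),(w,h),t=cv2.minAreaRect(P); print(n,np.round([x,y,w,h,t],1))
f=T['frame'][160:240,170:290]; g=S['frame'][190:270,370:490]
im=np.vstack([cv2.resize(f,None,fx=4,fy=3.7,interpolation=2),cv2.resize(g,None,fx=4,fy=3.7,interpolation=2)])[:,:,::-1]
im=np.hstack([cv2.resize(f,None,fx=3.3,fy=3.3,interpolation=2),cv2.resize(g,None,fx=3.3,fy=3.3,interpolation=2)])[:,:,::-1]
cv2.imwrite('pics/crop0.png',im); print(im.shape)
E
```

```text
long [555.6 -12.7 187.8  87.7  13.1]
long [558.   -8.2 190.8  87.4  13.1]
square [ 489.3 -390.2   86.1   85.    63.8]
square [ 494.  -382.9   88.3   83.1   63.5]
round [ 483.1 -199.9   78.7   78.8   89.8]
round [ 488.8 -193.7   83.5   77.1   61.8]
small [440.9 352.2  62.4  58.4  45.7]
small [445.1 355.5  66.4  55.8  16.1]
(264, 792, 3)
```

View pics/crop0.png

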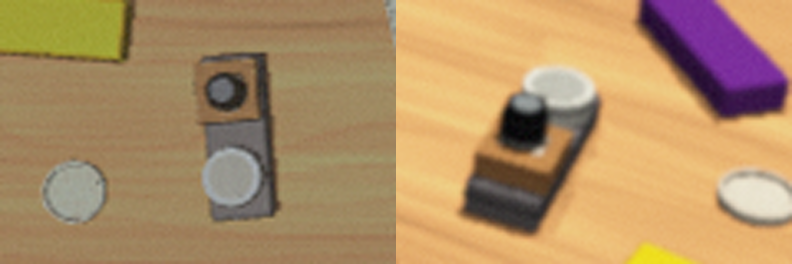

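The crop confirms it: the grey case has the box with the loupe at the far end (crop 222,90) and the tin at the near end (232,177). Yellow and purple are decoys. Next I measure the pile.

Run:
```python
from h import *
T,S=load('top0'),load('scene0')
def tri(a,b):
    o1,d1=ray(T,a);o2,d2=ray(S,b);A=np.c_[d1[0],-d2[0]];s=np.linalg.lstsq(A,o2-o1,rcond=None)[0]
    p,q=o1+s[0]*d1[0],o2+s[1]*d2[0];return np.round((p+q)/2*1000),np.round((p-q)*1000,1)
for n,a,b,z in(('loupe',(237.3,187.3),(409.4,221.2),.086),('tin',(240.3,213.6),(420,216.4),.054)):
    print(n,np.round(onplane(T,a,z)*1000),np.round(onplane(S,b,z)*1000),tri(a,b))
k=white(T,(240,213)); print('tin',[np.round(v,1) for v in cv2.minEnclosingCircle((onplane(T,k,.054)[:,:2]*1000).astype('f4'))])
hsv=cv2.cvtColor(T['frame'],cv2.COLOR_RGB2HSV)
for v in range(174,232,4): print(v,' '.join('%d/%d/%d'%tuple(hsv[v,u]) for u in range(224,262,3)))
def rect(c,m,z,roi):
    mm=np.zeros(m.shape,'u1'); a,b,d,e=roi; mm[a:b,d:e]=m[a:b,d:e]
    k=max(cv2.findContours(mm,0,1)[0],key=cv2.contourArea)[:,0]
    return [np.round(v,1) for v in cv2.minAreaRect((onplane(c,k,z)[:,:2]*1000).astype('f4'))]
g=(hsv[:,:,1]<75)
print('grey case incl tin',rect(T,g,.032,(170,235,222,262)))
```

```text
loupe [[532. 191.  86.]] [[535. 197.  86.]] (array([531., 194.,  83.]), array([ 1.8, -3.7, -0.6]))
tin [[452. 187.  54.]] [[456. 196.  54.]] (array([451., 191.,  49.]), array([ 2.6, -5.6, -1. ]))
tin [array([453.8, 189.4]), np.float64(28.1)]
174 20/103/159 19/100/160 20/100/156 20/98/159 19/97/161 20/99/162 20/98/158 20/95/163 21/101/161 21/96/160 22/100/156 21/92/158 21/93/161
178 15/106/157 16/112/161 16/103/131 13/43/112 12/74/100 17/101/106 16/113/126 17/116/152 15/30/69 16/104/145 17/104/160 18/103/159 18/103/159
182 19/97/158 20/105/156 15/121/139 15/121/141 14/74/69 19/106/65 15/93/93 15/120/142 14/42/67 13/108/106 22/92/160 22/91/162 23/98/159
186 19/102/157 20/97/161 15/127/137 108/16/80 120/11/111 107/16/114 15/55/46 14/115/124 13/75/61 14/101/106 22/91/159 19/95/163 20/99/157
190 20/103/158 19/108/158 15/120/140 15/84/67 130/8/97 18/21/60 17/51/45 16/123/133 16/94/79 15/101/96 18/101/159 17/101/159 20/102/157
194 18/103/158 18/101/161 15/115/146 15/121/143 15/118/149 16/95/147 16/118/147 15/118/153 15/118/104 12/99/75 18/105/160 18/101/159 19/97/157
198 17/105/156 18/103/1
[... 593 characters left out ...]
27/17/152 105/15/139 17/23/77 18/103/148 18/105/161 19/102/155
218 20/102/158 19/101/162 19/101/159 99/11/165 30/15/153 38/13/154 26/12/148 101/12/167 30/21/85 15/22/91 21/95/142 22/97/160 22/91/159
222 18/99/160 18/102/162 18/103/158 18/91/137 173/20/101 30/2/127 20/16/96 13/16/113 174/12/110 9/18/100 15/110/100 18/103/159 18/107/155
226 20/96/159 20/103/159 21/99/157 20/100/161 15/36/99 18/77/99 17/58/114 17/88/124 20/93/131 19/100/163 20/99/159 19/98/159 22/96/157
230 16/115/158 16/111/158 16/111/159 16/111/159 16/111/159 15/116/158 17/105/158 17/105/158 17/106/159 17/104/159 19/97/161 19/105/158 19/102/158
grey case incl tin [array([494. , 188.3]), array([160.2,  66.7]), np.float64(1.2)]
```

{"fn": "play_rows", "kwargs": {
  "targets": [-1,0.077,0.194,0,-4,-1,0.077,0.194,0,-4,-1,0.077,0.194,0,-4,-1,0.077,0.194,0,-4,-1,0.077,0.194,0,-4],
  "grip_force": 15
}}

```text
t: 0.6
position: [0.3032, -0.3842, 0.2221]
ee_rot: [-3.103, -0.473, 0.001]
contact_force: [0.5, -0.2, 0.5]
opening: 0.0878
gripper_force: 0.0
```

{"fn": "play_rows", "kwargs": {
  "targets": [-1,0.077,0.194,0,-4,-1,0.077,0.194,0,-4,-1,0.077,0.194,0,-4,-1,0.077,0.194,0,-4,-1,0.077,0.194,0,-4]
}}

```text
t: 1.1
position: [0.3808, -0.1914, 0.2226]
ee_rot: [-3.119, -0.367, 0.0]
contact_force: [-0.3, -1.0, -0.5]
opening: 0.0878
gripper_force: 0.0
```

{"fn": "play_rows", "kwargs": {
  "targets": [-1,0.077,0.194,0,-4,-1,0.077,0.194,0,-4,-1,0.077,0.194,0,-4,-1,0.077,0.194,0,-4,-1,0.077,0.194,0,-4]
}}

```text
t: 1.6
position: [0.4589, 0.0022, 0.2228]
ee_rot: [-3.131, -0.257, -0.002]
contact_force: [0.2, -0.4, -0.8]
opening: 0.088
gripper_force: 0.0
```

{"fn": "play_rows", "kwargs": {
  "targets": [-1,0.077,0.194,-0.06,-4,-1,0.077,0.194,-0.06,-4,-1,0.077,0.194,-0.06,-4,-1,0.077,0.194,-0.06,-4,-1,0.077,0.194,-0.06,-4]
}}

```text
t: 2.1
position: [0.5354, 0.1952, 0.1611]
ee_rot: [3.138, 0.145, -0.001]
contact_force: [-0.2, -1.2, 0.4]
opening: 0.0876
gripper_force: 0.0
```

Run:
```python
from h import *
o=readout.get_obs(); print(o['t'],o['position'],o['ee_rot'])
S=shot('scene','scene1');T=shot('top','top1')
f=T['frame'][130:260,150:330]; g=S['frame'][150:280,340:520]
cv2.imwrite('pics/c1.png',np.hstack([cv2.resize(x,None,fx=2.2*1,fy=2.2,interpolation=2) for x in(f,g)])[:,:,::-1])
```

```text
2.1 [0.53535236 0.19524113 0.16111471] [ 3.13819618e+00  1.44864154e-01 -6.63950130e-04]
```

View pics/c1.png

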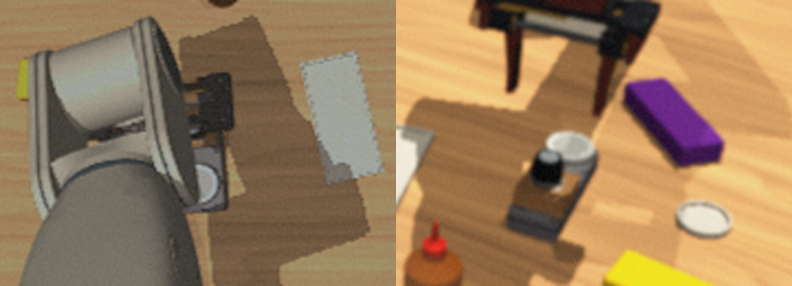

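The scene crop shows the fingertips at (512,92) and (598,112), straddling the loupe at (547,165). The top view is blocked by the arm. I compare the predicted fingertip pixels with these.

```bash
cat >> h.py <<'E'
def proj(c,P):
    R=cv2.Rodrigues(np.array(c['rotation']))[0]; q=(np.atleast_2d(P)-c['position'])@R; K=c['mtx']
    return np.c_[K[0,2]+K[0,0]*q[:,0]/-q[:,2], K[1,2]+K[1,1]*q[:,1]/q[:,2]]
E
python3 - <<'E'
from h import *
S=load('scene1'); p=np.array([.5354,.1952,.1611])
a=np.radians(95.3); y=np.array([np.cos(a),np.sin(a),0])
for s in(-.051,.051,0): print(s,proj(S,p+s*y))
t=np.array([[116,92],[202,112]])/2.2+[340,150]; print(t,t.mean(0), onplane(S,t.mean(0),.161))
E
```

```text
-0.051 [[391.14250295 189.72234771]]
0.051 [[432.7679389  200.40868887]]
0 [[411.59368383 194.97270223]]
[[392.72727273 191.81818182]
 [431.81818182 200.90909091]] [412.27272727 196.36363636] [[0.54006257 0.1989704  0.161     ]]
```

{"fn": "play_rows", "kwargs": {
  "targets": [-1,-0.004,-0.003,-0.04,0,-1,-0.004,-0.003,-0.075,0,-1,-0.004,-0.003,-0.099,0,-1,-0.004,-0.003,-0.099,0,-1,-0.004,-0.003,-0.099,0]
}}

```text
t: 2.7
position: [0.53, 0.1887, 0.0643]
ee_rot: [3.138, 0.14, -0.001]
contact_force: [0.3, -0.1, 0.7]
opening: 0.088
gripper_force: 0.0
```

{"fn": "play_rows", "kwargs": {
  "targets": [1,0,0,0,0,1,0,0,0,0,1,0,0,0,0,1,0,0,0,0,1,0,0,0,0],
  "grip_force": 12
}}

```text
t: 3.2
position: [0.53, 0.1904, 0.064]
ee_rot: [-3.138, -0.143, -0.001]
contact_force: [0.1, 0.4, 0.3]
opening: 0.0511
gripper_force: 0.0
```

{"fn": "play_rows", "kwargs": {
  "targets": [1,0,0,0,0,1,0,0,0,0,1,0,0,0.02,0,1,0,0,0.04,0,1,0,0,0.06,0]
}}

```text
t: 3.7
position: [0.5296, 0.1902, 0.124]
ee_rot: [3.138, 0.142, -0.001]
contact_force: [1.0, 0.6, 0.0]
opening: 0.0356
gripper_force: 12.0
```

Run:
```python
from h import *
o=readout.get_obs(); print(o['t'],o['position'],o['opening'])
S=shot('scene','scene2')
g=S['frame'][150:280,340:520]
cv2.imwrite('pics/c2.png',cv2.resize(g,None,fx=3,fy=3,interpolation=2)[:,:,::-1])
```

```text
3.7 [0.52961553 0.19021581 0.12402607] 0.0355721258081013
```

View pics/c2.png

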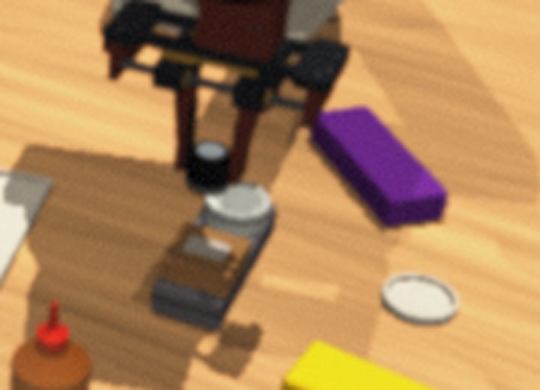

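The loupe (crop 208,165) is held between the fingers, clear of the box. Next I carry it to the small tray.

{"fn": "play_rows", "kwargs": {
  "targets": [1,-0.022,0.04,0,0,1,-0.044,0.081,-0.01,0,1,-0.066,0.122,-0.03,0,1,-0.0885,0.162,-0.05,0,1,-0.0885,0.162,-0.05,0]
}}

```text
t: 4.25
position: [0.4376, 0.355, 0.0709]
ee_rot: [3.136, 0.15, -0.005]
contact_force: [-0.2, -1.3, -0.2]
opening: 0.0353
gripper_force: 12.0
```

{"fn": "play_rows", "kwargs": {
  "targets": [1,0,0,-0.03,0,1,0,0,-0.048,0,1,0,0,-0.056,0,1,0,0,-0.059,0,1,0,0,-0.059,0]
}}

```text
t: 4.75
position: [0.4418, 0.352, 0.0147]
ee_rot: [3.138, 0.141, 0.0]
contact_force: [0.5, -0.4, -0.3]
opening: 0.0353
gripper_force: 12.0
```

Run:
```python
from h import *
o=readout.get_obs(); print(o['t'],o['position'],o['opening'],o['contact_force'])
S=shot('scene','scene3')
g=S['frame'][180:290,400:560]
cv2.imwrite('pics/c3.png',cv2.resize(g,None,fx=3,fy=3,interpolation=2)[:,:,::-1])
```

```text
4.75 [0.44176103 0.3519864  0.0147421 ] 0.035269916021684514 [ 0.47250003 -0.37168088 -0.33929223]
```

View pics/c3.png

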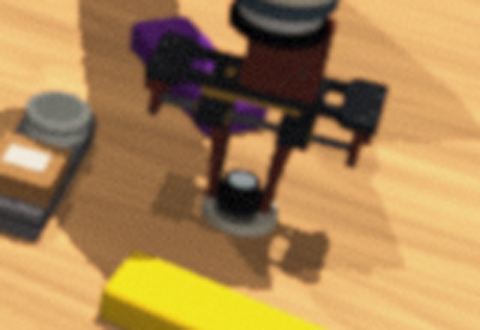

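The loupe (crop 240,190) sits centred in the small tray. Release and lift, then measure the box.

{"fn": "play_rows", "kwargs": {
  "targets": [-0.3,0,0,-0.001,0,-0.3,0,0,-0.001,0,-0.3,0,0,-0.001,0,-0.3,0,0,-0.001,0,-0.3,0,0,-0.001,0]
}}

```text
t: 5.3
position: [0.4415, 0.3524, 0.0139]
ee_rot: [-3.138, -0.142, -0.0]
contact_force: [0.0, -0.8, -0.1]
opening: 0.0568
gripper_force: 0.0
```

{"fn": "play_rows", "kwargs": {
  "targets": [-0.3,0,0,0.02,0,-0.3,0,0,0.05,0,-1,0,0,0.1,0,-1,0,0.02,0.13,0,-1,0,0.02,0.13,0]
}}

```text
t: 5.8
position: [0.4442, 0.3758, 0.1487]
ee_rot: [-3.132, -0.143, -0.012]
contact_force: [0.2, 0.7, -1.3]
opening: 0.0779
gripper_force: 0.0
```

Run:
```python
from h import *
o=readout.get_obs(); print(o['t'],o['position'],o['opening'])
S=shot('scene','scene4');T=shot('top','top4')
g=S['frame'][190:270,380:500];f=T['frame'][160:240,180:300]
cv2.imwrite('pics/c4.png',np.hstack([cv2.resize(x,None,fx=3.3,fy=3.3,interpolation=2) for x in(f,g)])[:,:,::-1])
```

```text
5.8 [0.44419644 0.37581802 0.14866382] 0.07788574840259258
```

View pics/c4.png

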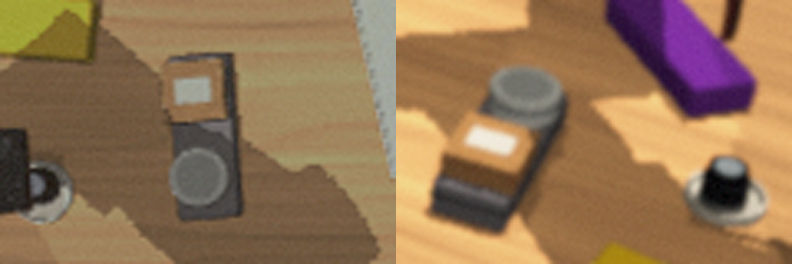

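The loupe stands in the small tray (right crop 725,185). The box patch is at (192,91) in the top crop and (491,140) in the scene crop, and its top corners in the top crop are (165,62), (222,58), (224,118) and (167,123).

Run:
```python
from h import *
S,T=load('scene4'),load('top4')
q=np.array([[165,62],[222,58],[224,118],[167,123]])/3.3+[180,160]
P=onplane(T,q,.054)*1000; print(np.round(P[:,:2]),P.mean(0))
d=P[0]+P[1]-P[2]-P[3]; print('yaw',np.degrees(np.arctan2(d[1],d[0])))
print('patch',onplane(T,np.array([192,91])/3.3+[180,160],.054)*1000,onplane(S,np.array([95,140])/3.3+[380,190],.054)*1000-[4.3,4.3,0])
c=np.array([[171,125],[176,217],[241,213],[234,55]])/3.3+[180,160]
C=onplane(T,c,.032)*1000; print(np.round(C[:,:2]))
print('tin',onplane(T,np.array([199,177])/3.3+[180,160],.054)*1000,onplane(S,np.array([526-396,90])/3.3+[380,190],.054)*1000-[4.3,4.3,0])
```

```text
[[562. 221.]
 [566. 167.]
 [509. 164.]
 [504. 218.]] [535.17738005 192.8148135   54.        ]
yaw 2.982182656179911
patch [[534.39427973 195.19044022  54.        ]] [[532.04307749 195.62540282  54.        ]]
[[504. 219.]
 [415. 213.]
 [419. 150.]
 [572. 160.]]
tin [[452.27467393 186.96876604  54.        ]] [[456.68913535 191.78944133  54.        ]]
```

{"fn": "play_rows", "kwargs": {
  "targets": [-1,0.023,-0.044,0,-2,-1,0.046,-0.088,0,-2,-1,0.07,-0.132,-0.01,-2,-1,0.093,-0.179,-0.02,-2,-1,0.093,-0.179,-0.02,-2]
}}

```text
t: 6.4
position: [0.534, 0.188, 0.1206]
ee_rot: [3.138, 0.08, -0.008]
contact_force: [0.1, 1.0, 0.5]
opening: 0.0878
gripper_force: 0.0
```

{"fn": "play_rows", "kwargs": {
  "targets": [-1,0,0,-0.02,0,-1,0,0,-0.02,0,-1,0,0,-0.02,0]
}}

```text
t: 6.7
position: [0.533, 0.1933, 0.1025]
ee_rot: [3.139, 0.088, -0.005]
contact_force: [-0.0, -0.1, 0.1]
opening: 0.0878
gripper_force: 0.0
```

{"fn": "play_rows", "kwargs": {
  "targets": [-1,0.001,0,-0.03,0,-1,0.001,0,-0.05,0,-1,0.001,0,-0.0615,0,-1,0.001,0,-0.0615,0,-1,0.001,0,-0.0615,0]
}}

```text
t: 7.2
position: [0.5356, 0.1938, 0.0427]
ee_rot: [-3.14, -0.088, -0.001]
contact_force: [-0.2, 0.1, -0.4]
opening: 0.0881
gripper_force: 0.0
```

{"fn": "play_rows", "kwargs": {
  "targets": [1,0,0,0,0,1,0,0,0,0,1,0,0,0,0,1,0,0,0,0,1,0,0,0,0],
  "grip_force": 15
}}

```text
t: 7.7
position: [0.5358, 0.1934, 0.0426]
ee_rot: [-3.14, -0.087, -0.001]
contact_force: [-0.1, -0.7, 2.8]
opening: 0.0581
gripper_force: 15.0
```

{"fn": "play_rows", "kwargs": {
  "targets": [1,0,0,0,0,1,0,0,0,0,1,0,0,0.02,0,1,0,0,0.05,0,1,0,0,0.08,0]
}}

```text
t: 8.2
position: [0.5346, 0.1929, 0.1223]
ee_rot: [3.14, 0.087, -0.003]
contact_force: [0.2, -0.2, -0.7]
opening: 0.058
gripper_force: 15.0
```

Run:
```python
from h import *
o=readout.get_obs(); print(o['t'],o['position'],o['opening'])
S=shot('scene','scene5')
g=S['frame'][130:280,340:520]
cv2.imwrite('pics/c5.png',cv2.resize(g,None,fx=3,fy=3,interpolation=2)[:,:,::-1])
```

```text
8.2 [0.53460297 0.19290665 0.12225852] 0.05800297996604258
```

View pics/c5.png

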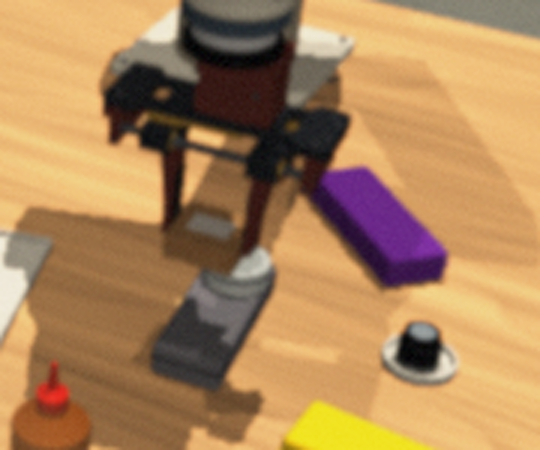

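The box (crop 205,230) is held level, and the tin and case have not moved. Next I carry it to the square tray.

{"fn": "play_rows", "kwargs": {
  "targets": [1,-0.003,-0.04,0.01,-2,1,-0.006,-0.08,0.01,-4,1,-0.009,-0.12,0.01,-6,1,-0.012,-0.16,0.01,-8,1,-0.015,-0.2,0.01,-10]
}}

```text
t: 8.75
position: [0.5198, -0.0083, 0.1319]
ee_rot: [3.136, -0.188, -0.001]
contact_force: [0.4, -0.2, -1.1]
opening: 0.0579
gripper_force: 15.0
```

{"fn": "play_rows", "kwargs": {
  "targets": [1,-0.003,-0.04,0,-2,1,-0.006,-0.08,0,-4,1,-0.009,-0.12,0,-6,1,-0.012,-0.16,0,-8,1,-0.015,-0.2,0,-10]
}}

```text
t: 9.25
position: [0.5048, -0.2083, 0.1318]
ee_rot: [-3.107, 0.462, 0.001]
contact_force: [0.3, 0.0, 0.5]
opening: 0.0581
gripper_force: 15.0
```

{"fn": "play_rows", "kwargs": {
  "targets": [1,-0.003,-0.04,0,-2,1,-0.006,-0.08,0,-4,1,-0.009,-0.12,-0.02,-6,1,-0.012,-0.15,-0.04,-8,1,-0.015,-0.18,-0.05,-10]
}}

```text
t: 9.75
position: [0.4889, -0.3876, 0.08]
ee_rot: [-3.054, 0.731, 0.004]
contact_force: [1.2, -0.1, -0.4]
opening: 0.0574
gripper_force: 15.0
```

{"fn": "play_rows", "kwargs": {
  "targets": [1,0,0,0,0,1,0,0,0,0,1,0,0,0,0]
}}

```text
t: 10.05
position: [0.4904, -0.3858, 0.0822]
ee_rot: [-3.056, 0.727, 0.001]
contact_force: [-0.4, -0.3, -0.1]
opening: 0.0581
gripper_force: 15.0
```

Run:
```python
from h import *
o=readout.get_obs(); print(o['t'],o['position'],o['opening'],o['ee_rot'])
S=shot('scene','scene6')
g=S['frame'][110:250,170:340]
cv2.imwrite('pics/c6.png',cv2.resize(g,None,fx=3,fy=3,interpolation=2)[:,:,::-1])
```

```text
10.05 [ 0.49035771 -0.38584939  0.08221544] 0.0581267400272708 [-3.05595443e+00  7.27013330e-01  6.93166100e-04]
```

View pics/c6.png

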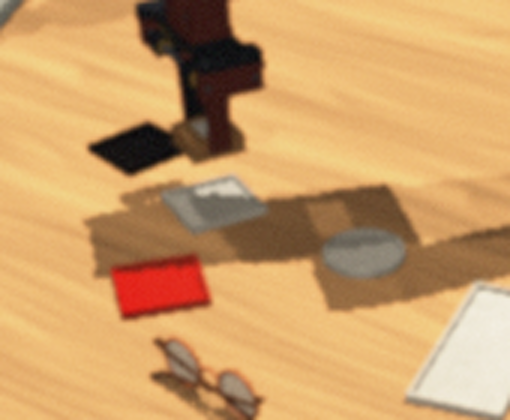

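The box (crop 208,135) hangs above the white square tray (213,203) and matches its angle. Lower and release.

{"fn": "play_rows", "kwargs": {
  "targets": [1,-0.001,-0.0025,-0.03,0,1,-0.001,-0.0025,-0.05,0,1,-0.001,-0.0025,-0.061,0,1,-0.001,-0.0025,-0.066,0,1,-0.001,-0.0025,-0.067,0]
}}

```text
t: 10.6
position: [0.4897, -0.3888, 0.0153]
ee_rot: [-3.056, 0.727, 0.0]
contact_force: [0.1, 0.4, -0.1]
opening: 0.0577
gripper_force: 15.0
```

{"fn": "play_rows", "kwargs": {
  "targets": [1,0,0,0,0,1,0,0,-0.0005,0]
}}

```text
t: 10.8
position: [0.49, -0.3896, 0.0157]
ee_rot: [3.055, -0.728, 0.002]
contact_force: [0.6, 0.3, -0.5]
opening: 0.058
gripper_force: 15.0
```

{"fn": "play_rows", "kwargs": {
  "targets": [-1,0,0,0,0,-1,0,0,0,0,-1,0,0,0,0,-1,0,0,0,0,-1,0,0,0,0]
}}

```text
t: 11.3
position: [0.4894, -0.3892, 0.0147]
ee_rot: [3.056, -0.728, 0.0]
contact_force: [-0.5, -0.5, 0.5]
opening: 0.0873
gripper_force: 0.0
```

{"fn": "play_rows", "kwargs": {
  "targets": [-1,0,0,0.02,0,-1,0,0,0.06,0,-1,0,0,0.11,0,-1,0,0.04,0.12,0,-1,0,0.08,0.12,0]
}}

```text
t: 11.8
position: [0.4909, -0.3102, 0.1376]
ee_rot: [3.053, -0.731, 0.009]
contact_force: [-0.6, 0.3, 0.3]
opening: 0.0878
gripper_force: 0.0
```

{"fn": "play_rows", "kwargs": {
  "targets": [-1,-0.004,0.04,0,6,-1,-0.008,0.08,0,12,-1,-0.012,0.12,0,18,-1,-0.016,0.16,0,24,-1,-0.02,0.2,0,30]
}}

```text
t: 12.3
position: [0.4691, -0.1078, 0.1348]
ee_rot: [3.14, 0.094, 0.001]
contact_force: [-0.2, 0.3, -0.2]
opening: 0.0877
gripper_force: 0.0
```

Run:
```python
from h import *
o=readout.get_obs(); print(o['t'],o['position'],o['opening'],o['ee_rot'])
S=shot('scene','scene7');T=shot('top','top7')
g=S['frame'][140:240,190:310];f=T['frame'][150:250,360:480]
cv2.imwrite('pics/c7.png',np.hstack([cv2.resize(x,None,fx=3.3,fy=3.3,interpolation=2) for x in(f,g)])[:,:,::-1])
```

```text
12.3 [ 0.46909494 -0.10778131  0.1348389 ] 0.0877243249206891 [3.14011482e+00 9.36851245e-02 6.99209019e-04]
```

View pics/c7.png

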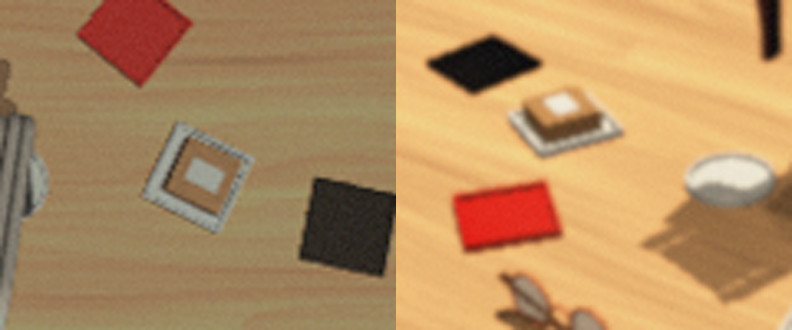

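The box lies flat in the white tray (top crop 200,178). Next is the tin.

{"fn": "play_rows", "kwargs": {
  "targets": [-1,-0.002,0.045,0,0,-1,-0.004,0.09,0,0,-1,-0.006,0.135,0,0,-1,-0.008,0.18,0,0,-1,-0.01,0.22,0,0]
}}

```text
t: 12.9
position: [0.4597, 0.1123, 0.1349]
ee_rot: [-3.14, -0.086, -0.001]
contact_force: [1.0, -0.1, -0.8]
opening: 0.0879
gripper_force: 0.0
```

{"fn": "play_rows", "kwargs": {
  "targets": [-1,-0.003,0.04,0,0,-1,-0.006,0.078,-0.02,0,-1,-0.006,0.078,-0.035,0,-1,-0.006,0.078,-0.035,0,-1,-0.006,0.078,-0.035,0]
}}

```text
t: 13.4
position: [0.4535, 0.1883, 0.0997]
ee_rot: [3.14, 0.086, -0.001]
contact_force: [0.2, 0.5, -0.4]
opening: 0.0879
gripper_force: 0.0
```

{"fn": "play_rows", "kwargs": {
  "targets": [-1,0,0.0015,-0.025,0,-1,0,0.0015,-0.045,0,-1,0,0.0015,-0.058,0,-1,0,0.0015,-0.058,0,-1,0,0.0015,-0.058,0]
}}

```text
t: 13.9
position: [0.4539, 0.1899, 0.0422]
ee_rot: [-3.14, -0.086, -0.001]
contact_force: [0.3, -0.9, -0.3]
opening: 0.0877
gripper_force: 0.0
```

{"fn": "play_rows", "kwargs": {
  "targets": [1,0,0,0,0,1,0,0,0,0,1,0,0,0,0,1,0,0,0,0,1,0,0,0,0],
  "grip_force": 18
}}

```text
t: 14.4
position: [0.4536, 0.1904, 0.042]
ee_rot: [-3.14, -0.088, -0.001]
contact_force: [0.3, -0.9, 2.7]
opening: 0.0556
gripper_force: 18.0
```

{"fn": "play_rows", "kwargs": {
  "targets": [1,0,0,0,0,1,0,0,0,0,1,0,0,0.02,0,1,0,0,0.05,0,1,0,0,0.08,0]
}}

```text
t: 14.9
position: [0.4527, 0.19, 0.1219]
ee_rot: [3.14, 0.087, -0.003]
contact_force: [1.1, 0.5, -1.2]
opening: 0.0555
gripper_force: 18.0
```

Run:
```python
from h import *
o=readout.get_obs(); print(o['t'],o['position'],o['opening'])
S=shot('scene','scene8')
g=S['frame'][130:280,340:520]
cv2.imwrite('pics/c8.png',cv2.resize(g,None,fx=3,fy=3,interpolation=2)[:,:,::-1])
```

```text
14.9 [0.45269279 0.19002535 0.1219209 ] 0.055488445377018275
```

View pics/c8.png

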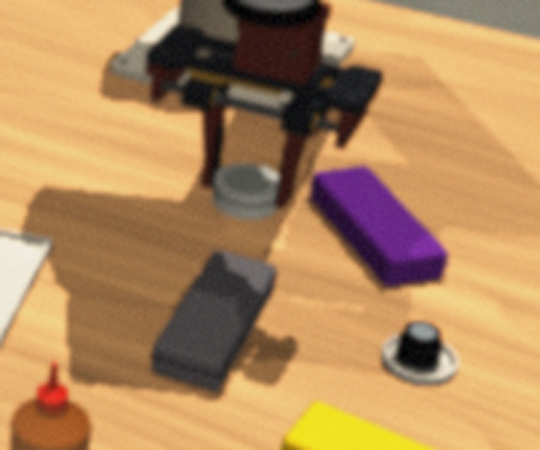

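The tin (crop 247,190) is held level and the case has not moved. Carry it to the larger round tray.

{"fn": "play_rows", "kwargs": {
  "targets": [1,0.003,-0.04,0.01,0,1,0.006,-0.08,0.01,0,1,0.009,-0.12,0.01,0,1,0.012,-0.16,0.01,0,1,0.015,-0.2,0.01,0]
}}

```text
t: 15.45
position: [0.4682, -0.0112, 0.1315]
ee_rot: [-3.14, -0.088, 0.0]
contact_force: [1.1, -0.5, 0.1]
opening: 0.0554
gripper_force: 18.0
```

{"fn": "play_rows", "kwargs": {
  "targets": [1,0.004,-0.04,0,0,1,0.008,-0.08,0,0,1,0.012,-0.12,-0.02,0,1,0.015,-0.16,-0.04,0,1,0.0155,-0.189,-0.06,0]
}}

```text
t: 15.95
position: [0.4842, -0.2012, 0.0709]
ee_rot: [3.14, 0.086, 0.002]
contact_force: [0.6, 0.2, -0.8]
opening: 0.0557
gripper_force: 18.0
```

{"fn": "play_rows", "kwargs": {
  "targets": [1,0,0,0,0,1,0,0,0,0,1,0,0,0,0]
}}

```text
t: 16.25
position: [0.4839, -0.1979, 0.072]
ee_rot: [-3.14, -0.088, 0.0]
contact_force: [0.3, 0.4, -0.2]
opening: 0.0557
gripper_force: 18.0
```

{"fn": "play_rows", "kwargs": {
  "targets": [1,0,-0.001,-0.025,0,1,0,-0.001,-0.045,0,1,0,-0.001,-0.053,0,1,0,-0.001,-0.057,0,1,0,-0.001,-0.0575,0]
}}

```text
t: 16.75
position: [0.4843, -0.1992, 0.0145]
ee_rot: [3.14, 0.089, 0.001]
contact_force: [0.1, -0.4, -0.3]
opening: 0.0555
gripper_force: 18.0
```

{"fn": "play_rows", "kwargs": {
  "targets": [-1,0,0,0,0,-1,0,0,0,0,-1,0,0,0,0,-1,0,0,0,0,-1,0,0,0,0]
}}

```text
t: 17.25
position: [0.484, -0.1998, 0.0144]
ee_rot: [3.14, 0.087, 0.0]
contact_force: [0.0, -0.1, -0.7]
opening: 0.0872
gripper_force: 0.0
```

{"fn": "play_rows", "kwargs": {
  "targets": [-1,0,0,0.02,0,-1,0,0,0.06,0,-1,0,0,0.11,0,-1,0,0.04,0.12,0,-1,0,0.08,0.12,0]
}}

```text
t: 17.75
position: [0.4857, -0.1201, 0.1369]
ee_rot: [3.139, 0.083, 0.009]
contact_force: [0.3, -0.1, 0.6]
opening: 0.0877
gripper_force: 0.0
```

{"fn": "play_rows", "kwargs": {
  "targets": [-1,-0.02,0.03,0,0,-1,-0.04,0.05,0,0,-1,-0.06,0.07,0,0,-1,-0.07,0.09,0,0,-1,-0.07,0.09,0,0]
}}

```text
t: 18.25
position: [0.4121, -0.0283, 0.1341]
ee_rot: [-3.14, -0.09, 0.002]
contact_force: [-0.2, -0.3, 0.0]
opening: 0.0879
gripper_force: 0.0
```

Run:
```python
from h import *
o=readout.get_obs(); print(o['t'],o['position'],o['opening'],o['ee_rot'])
S=shot('scene','scene9');T=shot('top','top9')
f=T['frame'][150:260,170:440];g=S['frame'][150:260,190:440]
cv2.imwrite('pics/c9.png',np.vstack([cv2.resize(x,(780,295),interpolation=2) for x in(f,g)])[:,:,::-1])
```

```text
18.25 [ 0.41206349 -0.02832406  0.13412134] 0.08788706658979917 [-3.13993683e+00 -9.04885411e-02  2.33808488e-03]
```

View pics/c9.png

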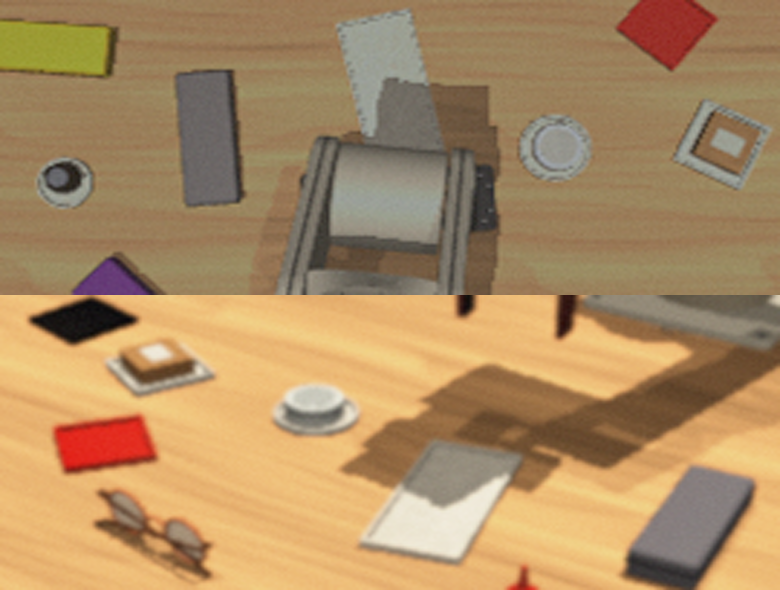

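The loupe, box and tin all sit in their trays, and the case (top crop 208,138) is free. I measure it by mask.

Run:
```python
from h import *
T=load('top9');S=load('scene9')
hsv=cv2.cvtColor(T['frame'],cv2.COLOR_RGB2HSV)
m=((hsv[:,:,1]<60)&(hsv[:,:,2]>88)).astype('u1'); m[:, :226]=0; m[:,260:]=0; m[:170]=0; m[232:]=0
m=cv2.morphologyEx(m,cv2.MORPH_OPEN,np.ones((3,3)))
k=max(cv2.findContours(m,0,1)[0],key=cv2.contourArea)[:,0]
print(cv2.minAreaRect((onplane(T,k,.031)[:,:2]*1000).astype('f4')))
q=np.array([[500-0,0]]) 
g=np.array([[697,466],[754,480],[693,566],[628,555]],float)
g[:,1]-=295; g=g*[250/780,110/295]+[190,150]
P=onplane(S,g,.030)*1000-[4.3,4.3,0]; print(P.round(),P.mean(0))
```

```text
((492.9123840332031, 190.3351593017578), (158.16871643066406, 55.92507553100586), 5.239339828491211)
[[416. 160.  30.]
 [413. 211.  30.]
 [566. 222.  30.]
 [579. 173.  30.]] [493.5692045 191.492937   30.       ]
```

{"fn": "play_rows", "kwargs": {
  "targets": [-1,0.016,0.044,0,1,-1,0.032,0.088,0,1,-1,0.048,0.132,0,1,-1,0.064,0.176,-0.01,1,-1,0.0805,0.22,-0.03,1]
}}

```text
t: 18.85
position: [0.4971, 0.1911, 0.1054]
ee_rot: [-3.138, -0.113, -0.007]
contact_force: [0.2, -0.1, 0.6]
opening: 0.0881
gripper_force: 0.0
```

{"fn": "play_rows", "kwargs": {
  "targets": [-1,0,0,-0.03,0,-1,0,0,-0.04,0,-1,0,0,-0.04,0,-1,0,0,-0.04,0]
}}

```text
t: 19.25
position: [0.4944, 0.1883, 0.065]
ee_rot: [3.139, 0.112, -0.0]
contact_force: [-0.2, -0.1, 0.0]
opening: 0.088
gripper_force: 0.0
```

{"fn": "play_rows", "kwargs": {
  "targets": [-1,-0.001,0.0025,-0.025,0,-1,-0.001,0.0025,-0.045,0,-1,-0.001,0.0025,-0.053,0,-1,-0.001,0.0025,-0.053,0,-1,-0.001,0.0025,-0.053,0]
}}

```text
t: 19.75
position: [0.4939, 0.1917, 0.0127]
ee_rot: [-3.139, -0.114, -0.002]
contact_force: [-0.2, 1.3, 0.3]
opening: 0.0879
gripper_force: 0.0
```

{"fn": "play_rows", "kwargs": {
  "targets": [1,0,0,0,0,1,0,0,0,0,1,0,0,0,0,1,0,0,0,0,1,0,0,0,0],
  "grip_force": 35
}}

```text
t: 20.25
position: [0.4932, 0.1919, 0.0119]
ee_rot: [-3.139, -0.115, -0.001]
contact_force: [-0.7, -0.2, 4.2]
opening: 0.0599
gripper_force: 34.9
```

{"fn": "play_rows", "kwargs": {
  "targets": [1,0,0,0,0,1,0,0,0,0,1,0,0,0.02,0,1,0,0,0.04,0,1,0,0,0.06,0]
}}

```text
t: 20.75
position: [0.4925, 0.1916, 0.0717]
ee_rot: [3.139, 0.115, -0.002]
contact_force: [0.8, -0.3, -1.7]
opening: 0.0596
gripper_force: 34.9
```

{"fn": "play_rows", "kwargs": {
  "targets": [1,0.012,-0.04,0,2,1,0.024,-0.08,0,4,1,0.036,-0.12,0,6,1,0.048,-0.16,0,8,1,0.062,-0.203,0,9]
}}

```text
t: 21.25
position: [0.5547, -0.0125, 0.0712]
ee_rot: [-3.12, -0.363, 0.002]
contact_force: [-0.4, -0.1, -2.3]
opening: 0.0595
gripper_force: 34.9
```

{"fn": "play_rows", "kwargs": {
  "targets": [1,0,0,0,0,1,0,0,0,0,1,0,0,0,0]
}}

```text
t: 21.55
position: [0.5542, -0.0104, 0.0711]
ee_rot: [-3.12, -0.361, 0.002]
contact_force: [-0.3, -0.0, -1.9]
opening: 0.0597
gripper_force: 34.9
```

Run:
```python
from h import *
o=readout.get_obs(); print(o['t'],o['position'],o['opening'],o['ee_rot'])
S=shot('scene','scene10');T=shot('top','top10')
g=S['frame'][150:260,270:450];f=T['frame'][130:240,230:410]
cv2.imwrite('pics/c10.png',np.hstack([cv2.resize(x,None,fx=2.2,fy=2.2,interpolation=2) for x in(f,g)])[:,:,::-1])
```

```text
21.55 [ 0.55417503 -0.01042484  0.07114769] 0.05968916324903691 [-3.12035684e+00 -3.60875385e-01  2.22169687e-03]
```

View pics/c10.png

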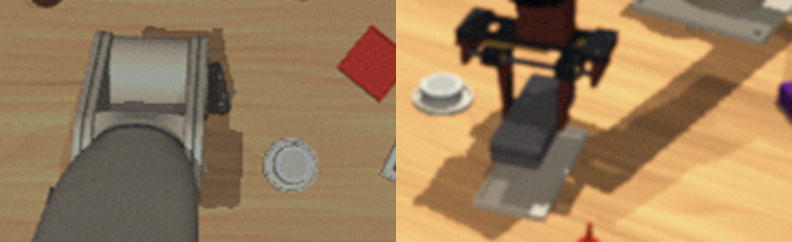

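The case (scene crop 530,120) is held level above the long tray and aligned with it. Lower, release and retreat.

{"fn": "play_rows", "kwargs": {
  "targets": [1,0.001,-0.002,-0.025,0,1,0.001,-0.002,-0.042,0,1,0.001,-0.002,-0.05,0,1,0.001,-0.002,-0.054,0,1,0.001,-0.002,-0.0548,0]
}}

```text
t: 22.15
position: [0.556, -0.0126, 0.0167]
ee_rot: [-3.121, -0.362, 0.0]
contact_force: [-0.7, -0.2, -1.7]
opening: 0.0601
gripper_force: 34.9
```

{"fn": "play_rows", "kwargs": {
  "targets": [-1,0,0,0,0,-1,0,0,0,0,-1,0,0,0,0,-1,0,0,0,0,-1,0,0,0,0]
}}

```text
t: 22.65
position: [0.5563, -0.0133, 0.0171]
ee_rot: [3.121, 0.36, 0.001]
contact_force: [-0.0, -0.8, -0.4]
opening: 0.088
gripper_force: 0.0
```

{"fn": "play_rows", "kwargs": {
  "targets": [-1,0,0,0.02,0,-1,0,0,0.06,0,-1,0,0,0.11,0,-1,-0.03,0,0.13,0,-1,-0.07,0.02,0.14,0]
}}

```text
t: 23.15
position: [0.4884, 0.0059, 0.1596]
ee_rot: [3.12, 0.358, 0.01]
contact_force: [-0.2, 0.8, 0.4]
opening: 0.0876
gripper_force: 0.0
```

{"fn": "play_rows", "kwargs": {
  "targets": [-1,-0.02,0.04,0,0,-1,-0.04,0.08,0,0,-1,-0.06,0.12,0,0,-1,-0.07,0.16,0,0,-1,-0.07,0.19,0,0]
}}

```text
t: 23.65
position: [0.4144, 0.1985, 0.157]
ee_rot: [-3.121, -0.362, 0.001]
contact_force: [0.7, -0.7, 0.4]
opening: 0.0878
gripper_force: 0.0
```

{"fn": "play_rows", "kwargs": {
  "targets": [-1,0,0,0,0,-1,0,0,0,0,-1,0,0,0,0,-1,0,0,0,0]
}}

```text
t: 24.05
position: [0.4161, 0.1958, 0.1567]
ee_rot: [3.121, 0.358, -0.001]
contact_force: [0.6, 0.4, -0.3]
opening: 0.0879
gripper_force: 0.0
```

Run:
```python
from h import *
S=shot('scene','scene11');T=shot('top','top11')
f=T['frame'][150:250,170:450];g=S['frame'][150:270,190:500]
cv2.imwrite('pics/c11.png',np.vstack([cv2.resize(x,(780,285),interpolation=2) for x in(f,g)])[:,:,::-1])
```

```text
(no output)
```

View pics/c11.png

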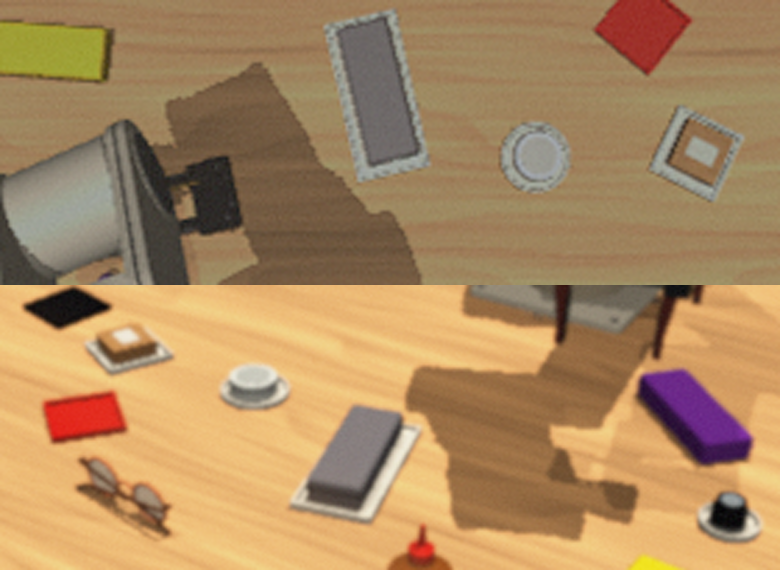

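The case lies centred in the long tray (top crop 377,95). The tin, box and loupe are in theirs, and the bottle and spectacles are undisturbed. Handing in.

```bash
python3 -c "
from cell import ticket; print(ticket.hand_in())"
```

```text
the job is handed in; nothing more can be done
None
```

The job is handed in: in the last pictures the loupe, box, tin and case each lie flat in their own white trays, with the bottle and spectacles undisturbed; no verdict came back from the judge.

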